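# Refit and lock the filter column of a laboratory analyser

### The arm

A 6-joint arm with a two-finger parallel gripper is mounted at the origin on the work surface. World frame = base frame: x ahead of the robot, y to its left, z up, the work surface at z = 0. Lengths are in mm, angles in rad, forces in N, time in s.
With the tool pointing down it reaches from about 325 to 875 mm from the base axis. Payload 4.4 kg.
Tool frame: the origin (TCP) lies on the centre line of the jaws, within the pads' length; the fingertips stand ahead of it and the grasp point (between the pads) lies 6 mm ahead of it (ctrl.tcp_to_tips is the z of the fingertips in the tool frame, in mm); z points along the fingers, y is the direction in which the jaws open and shut (so a half turn about z gives the same grasp; the last joint's range is limited). The gripper opens to 85 mm and grips with 20 to 120 N. Pads are 22 mm wide; open, the fingers measure 114 mm over their backs; the gripper's body (76 mm by 85 mm) begins 54 mm behind the grasp point. The pads swing forward as they close: fully open they stand 13 mm farther back than shut.
Start: joints at [0.95, 0.207, 1.542, -0, 1.393, -0.15], TCP at [260.829, 512.441, 256.282] pointing down, gripper open.
Joint ranges: [-2.73, 2.73], [-0.86, 2.22], [0.23, 2.46], [-1.11, 4.25], [0.08, 2.63], [-2.82, 2.82]. Speed limits (rad/s): [2.79, 2.79, 3.14, 3.14, 3.14, 3.14].

### API

Orientations are given as a 3x3 rotation matrix whose columns are the frame's x, y, z axes.
In Python, from plant import ctrl, sensors, optics gives the robot as it stands. Calls block until the motion is done:
- ctrl.move_ptp(position, orientation): joint-space move of the TCP to a pose.
- ctrl.move_l(position, rot=None, vel=150, threshold=None): straight line of the TCP; rot=None keeps the orientation; vel is the mean speed in mm/s. With threshold (N) it stops when the force on the tool has changed by that much, and returns True; else False.
- ctrl.set_joints(angles): joint-space move.
- ctrl.gripper_to(opening, force=None): finger opening in mm; force is the grip in N (None keeps the last); returns when the fingers have stopped.
- ctrl.hold(seconds).
- ctrl.solve_ik(position, orientation): joint angles nearest the present ones, or None.
- sensors.read_state(): the state.
- optics.grab_frame(name): name is "scene" or "top" or "wrist"; returns (picture, depth): 384x512x3 uint8, red, green, blue; 384x512 float32, mm along the optical axis (not along the pixel's ray), 0 where there is no reading.
- optics.camera_params(name): a dict with "mtx" (3x3 intrinsics, pixels), "R" (3x3) and "t" (3): a world point X has camera coordinates R X + t; the wrist camera has in their place "T_tool_cam" (4x4, takes a point from camera to tool coordinates, whose origin is the TCP and whose axes are the flange's). Camera axes: x right, y down, z forward; pixel columns grow to the right and rows downward; lengths in mm; the calibration is good to about 2 mm. A picture is of the moment at which its call begins: read the wrist's pose just before it. camera_params takes no time and is no camera call.
A pose or a line that the arm cannot do raises ctrl.MotionError and nothing moves.
- ctrl.finish_job(): hands the job in, once; it reports no verdict.
The state is a dict: "t": time; "q": joint angles; "qvel": joint speeds; "tau": joint torques, N m; "eef_pos": TCP position; "eef_rot": TCP orientation; "force": force on the tool from outside, world axes, zero at the start; "wrist_torque": the same for the moment, N m; "grip_width": finger opening in mm.
Only numpy, scipy, OpenCV 4.12 (cv2) and the standard library are available. Lean on these libraries where they do the work, as an engineer would, in place of code of your own. Each camera call takes 0.05 s, during which the arm holds its last target. There are 200 camera calls.

### The job

Take the dust cap off the filter column's upright core and put it in the steel tray, then slide every filter ring set out on the bench down over the core. Set the coupler squarely on the core top with its two cam arms still raised, then swing both arms down together, not one after the other, until they are fully home. Leave the other things on the bench where they are.

Things in the scene. Friction and masses are not known exactly. Their poses are not given: they have to be found in the camera images.
- seat (a point): Centre of the filter column's flange, where the lowest ring comes to rest, 24 mm above the bench. Fixed: a grey block 100 x 100 mm, 18 mm high (sides along this frame's x and y), on it a steel disc 64 mm across, 6 mm high, and in the middle an upright aluminium core 26 mm in diameter that rises 92 mm above the disc. z is up.
- core_top (a point): Centre of the top face of the core, 116 mm above the bench, on the core's axis. The last 4 mm are chamfered to 18 mm diameter. From 8 to 24 mm below the top runs a groove 17 mm in diameter: this is the adapter that the coupler locks on.
- cap_mid (a point): Centre (half-way up) of the loose grey plastic dust cap: 36 mm outside diameter, 22 mm high, closed on top, mouth down, bore 30 mm, 18 mm deep. At the start it sits over the core top, its top face 4 mm above the core's. Its z points to its closed end. It lifts straight off.
- tray: Open steel tray, fixed, 120 mm along its x, 100 mm along its y, 35 mm high, walls and floor 4 to 5 mm thick. Origin: centre of its underside.
- ring1_mid (a point): Centre (half-way up) of a loose black filter ring lying flat: 48 mm outside diameter, 34 mm bore (8 mm wider than the core), 10 mm high, 20 to 45 g. Two to four of the four alike rings are present; those absent read None. z is its axis.
- ring2_mid (a point): Centre (half-way up) of a loose black filter ring lying flat: 48 mm outside diameter, 34 mm bore (8 mm wider than the core), 10 mm high, 20 to 45 g. Two to four of the four alike rings are present; those absent read None. z is its axis.
- ring3_mid (a point): Centre (half-way up) of a loose black filter ring lying flat: 48 mm outside diameter, 34 mm bore (8 mm wider than the core), 10 mm high, 20 to 45 g. Two to four of the four alike rings are present; those absent read None. z is its axis.
- ring4_mid (a point): Centre (half-way up) of a loose black filter ring lying flat: 48 mm outside diameter, 34 mm bore (8 mm wider than the core), 10 mm high, 20 to 45 g. Two to four of the four alike rings are present; those absent read None. z is its axis.
- coupler_mid (a point): Centre, 16 mm above its mouth, of the loose aluminium coupler (0.28 kg) that stands mouth down on the bench: round shell 40 mm outside diameter, 32 mm high, closed on top, bore 30 mm and 26 mm deep; on top a boss 18 mm wide, 8 mm high. Seated, the bore's ceiling rests on the core top. Steel cam arms are hinged at this frame's +x and -x sides; the +y and -y sides are free to grip.
- hinge_a (a point): Middle of the hinge pin of the coupler's +x arm: 23 mm from the coupler's axis, 13 mm above its mouth; the pin is parallel to the coupler's y. Frame turned as coupler_mid. The arm is 12 mm wide, 6 mm thick and reaches 37 mm from the pin, with an 18 mm cross bar at its end.
- hinge_b (a point): The same for the coupler's -x arm.
- cam_a (a joint): Swing of the +x arm (rad): 0 = pointing outward, 30 degrees above level; 0.52 = level; 2.09 = straight down, its stop: fully home, outer face 26 mm from the coupler's axis. Friction hinge (0.08 N m), stays where left; 4 N at 20 mm from the pin moves it. Its cam enters the groove only if the coupler is seated. Pushing down swings it most of the way; pushing inward below the pin brings it home.
- cam_b (a joint): The same for the arm at the coupler's -x side.
- petri: Bystander: covered glass dish 54 mm across, 14 mm high. Origin: centre of its underside.
- tipbox: Bystander: black box with clear lid 80 x 120 x 57 mm. Origin: centre of its underside.
- bottle: Bystander: amber bottle 70 mm across, 160 mm high. Origin: centre of its underside.
- weight: Bystander: steel calibration weight 28 mm across, 34 mm high, with a knob. Origin: centre of its underside.
- jar: Bystander: small lidded white jar 32 mm across, 32 mm high. Origin: centre of its underside.
- beaker: Bystander: glass beaker about 66 mm across, 85 mm high. Origin: centre of its underside.
There are look-alikes about, which are no part of the job. Leave any blue, pink or purple look-alike of the part that bears cap_mid alone.

How it is judged:
By the outcome, as a careful person would: the job done as asked, in the order asked, and still so for the second after the job is handed in, with the robot touching nothing.
Of ring1, ring2, ring3, ring4 only 2 to 4 are there at a start; the rules pass over those that are not, and their reading is None.
At some moment in a run one of ring1, ring2, ring3, ring4, coupler may be knocked a few centimetres aside while the robot is not near it.
It also fails if it takes over 210 s, if anything falls off the work surface, if the arm or the gripper's body presses on something with over 40 N, if the wrist force passes 120 N, or if a joint passes its speed limit or range.

## Working session

There is one attempt and no reset: what is moved stays moved. The work goes in short steps, each a Python script; the robot and the scene stay as the last script left them, time stands still between calls to the robot, and variables do not carry over. Pictures are saved under pics/ and viewed, about 12 in all and at most 16, crops included, and the job is handed in when it is done.

```bash
ls; mkdir -p pics; python3 - <<'E'
from plant import ctrl,sensors,optics
import cv2,numpy as np
for n in ("top","scene"):
    p,d=optics.grab_frame(n); c=optics.camera_params(n)
    cv2.imwrite(f"pics/{n}0.png",cv2.resize(p[:,:,::-1],(800,600),interpolation=cv2.INTER_CUBIC)); np.savez(f"{n}0.npz",p=p,d=d)
    print(n,c["mtx"].round(1).tolist(),c["R"].round(4).tolist(),c["t"].round(1).tolist(), (d==0).mean())
c=optics.camera_params("wrist");print({k:np.round(v,3).tolist() for k,v in c.items()}, ctrl.tcp_to_tips)
print(sensors.read_state()["t"])
E
```

```text
pics
top [[412.2, 0.0, 253.6], [0.0, 412.2, 183.9], [0.0, 0.0, 1.0]] [[0.001, -1.0, 0.002], [-0.9901, -0.0013, -0.1402], [0.1402, -0.0018, -0.9901]] [35.2, 592.1, 1087.6] 0.0039825439453125
scene [[401.6, 0.0, 257.8], [0.0, 401.6, 191.8], [0.0, 0.0, 1.0]] [[0.1669, 0.9859, -0.01], [0.7177, -0.1284, -0.6844], [-0.6761, 0.1071, -0.729]] [-155.0, -355.0, 1565.4] 0.0039825439453125
{'mtx': [[266.138, 0.0, 252.095], [0.0, 266.138, 190.762], [0.0, 0.0, 1.0]], 'T_tool_cam': [[0.0, -0.953, -0.302, 77.384], [1.0, -0.0, 0.0, 0.174], [-0.0, -0.302, 0.953, -117.896], [0.0, 0.0, 0.0, 1.0]]} 25.0
0.1
```

View pics/top0.png

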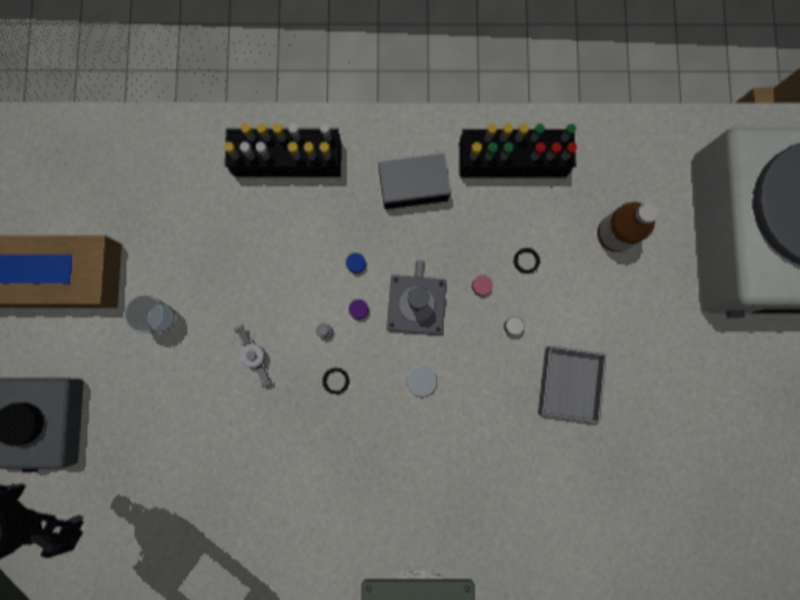

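View pics/scene0.png

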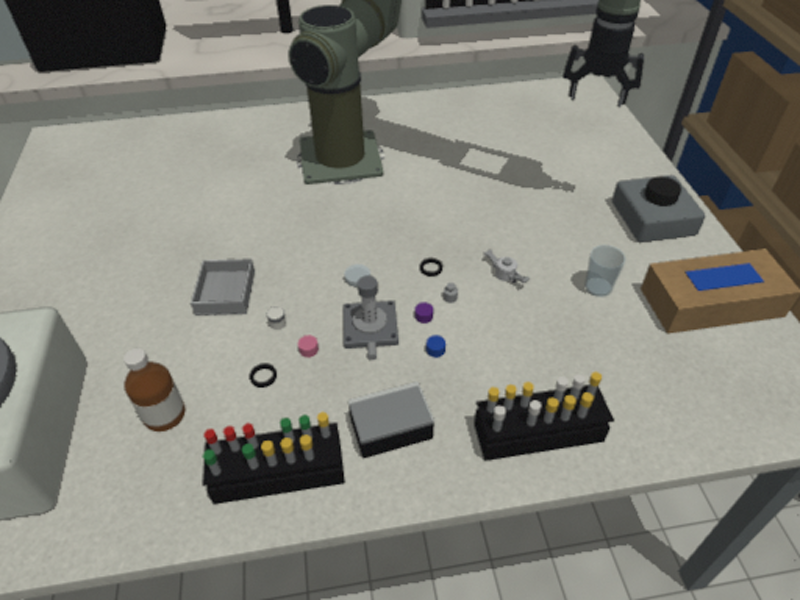

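The top picture (800x600) shows the column with its grey cap at about (420,303) and two black rings at (336,380) and (526,260). The coupler is at (253,356), the tray at (572,385), and the coloured caps at (356,263), (358,309) and (482,286). The scene view agrees: I see two rings.

```bash
cat > h.py <<'E'
from plant import ctrl,sensors,optics
import cv2,numpy as np
def rot(yaw):
    c,s=np.cos(yaw),np.sin(yaw); return np.array([[c,s,0],[s,-c,0],[0,0,-1.]])
def cloud(name,pd=None):
    """picture, world XYZ per pixel"""
    s=sensors.read_state(); p,d=pd if pd else optics.grab_frame(name)
    c=optics.camera_params(name); K=c["mtx"]
    v,u=np.mgrid[:384,:512]
    X=np.stack([(u-K[0,2])/K[0,0]*d,(v-K[1,2])/K[1,1]*d,d],-1).astype(float)
    if name=="wrist":
        T=c["T_tool_cam"]; X=X@T[:3,:3].T+T[:3,3]; X=X@np.array(s["eef_rot"]).T+np.array(s["eef_pos"])
    else: X=(X-c["t"])@c["R"]
    X[d==0]=np.nan
    return p,X
def save(p,n,box=None,k=2):
    if box: p=p[box[1]:box[3],box[0]:box[2]]
    f=min(800/p.shape[1],600/p.shape[0])
    cv2.imwrite(f"pics/{n}.png",cv2.resize(p[:,:,::-1],None,fx=f,fy=f,interpolation=cv2.INTER_CUBIC))
def near(X,xy,r,z0,z1):
    with np.errstate(invalid="ignore"):
        return (np.hypot(X[...,0]-xy[0],X[...,1]-xy[1])<r)&(X[...,2]>z0)&(X[...,2]<z1)
def mid(P):
    """min-area circle centre of xy points, n, median z"""
    (x,y),r=cv2.minEnclosingCircle(P[:,:2].astype(np.float32)); return np.round([x,y,r,len(P),np.median(P[:,2])],1).tolist()
def look(xy,z=0,yaw=0,dx=0,dy=0,h=126):
    ctrl.move_ptp([xy[0]+dx,xy[1]+dy,z+h],rot(yaw)); ctrl.hold(.2); return cloud("wrist")
E
python3 - <<'E'
from h import *
s=sensors.read_state(); print(np.round(s["eef_rot"],3).tolist())
for n,picks in (("top",dict(cap=(420,298),ring1=(336,380),ring2=(526,260),coup=(253,355),tray=(572,385),pink=(482,286),blue=(356,263),petri=(421,381),jar=(515,326),weight=(325,331),beaker=(155,316),spout=(420,268))),("scene",dict(cap=(369,284),ring1=(431,267),ring2=(263,375),coup=(506,265),tray=(223,288)))):
    f=np.load(n+"0.npz"); p,X=cloud(n,(f["p"],f["d"]))
    for k,(u,v) in picks.items():
        u,v=round(u*.64),round(v*.64); P=X[v-2:v+3,u-2:u+3].reshape(-1,3)
        print(n,k,np.nanmedian(P,0).round(1),np.nanmin(P[:,2]).round(1),np.nanmax(P[:,2]).round(1))
    if n=="top":
        Z=X[...,2]; b=(p.max(-1)<50)&(X[...,0]>250)&(X[...,0]<850)&(np.abs(X[...,1])<450)
        nn,l,st,c=cv2.connectedComponentsWithStats(b.astype(np.uint8))
        for i in range(1,nn):
            if 20<st[i,4]<600: q=X[l==i]; print("dark",st[i],np.nanmedian(q,0).round(0))
E
```

```text
[[-0.891, 0.454, -0.001], [0.454, 0.891, -0.002], [0.0, -0.002, -1.0]]
top cap [563.1  -3.2 120.1] 116.8 123.3
top ring1 [ 4.316e+02  1.431e+02 -2.000e-01] -7.4 3.8
top ring2 [ 6.500e+02 -2.029e+02 -3.000e-01] -4.7 4.1
top coup [474.5 283.2  38.7] 28.2 46.4
top tray [ 423.8 -276.5    2.9] -0.9 6.9
top pink [ 597.4 -116.2   22. ] 17.7 25.0
top blue [639.9 107.5  21.5] 18.7 27.2
top petri [429.1  -6.8  13.4] 8.1 18.2
top jar [ 524.2 -173.8   32.1] 25.5 35.8
top weight [515.5 160.2  33.3] 20.0 37.8
top beaker [545.7 471.2   3.5] -2.2 7.3
top spout [629.7  -7.6  16.1] -0.7 19.8
dark [246 124  42  10 195] [753.  -0.  26.]
dark [391 135  27  22 270] [ 678. -356.  105.]
dark [383 147  14  14  35] [ 674. -343.   14.]
dark [329 159  16  16  83] [ 648. -202.    9.]
dark [269 200  10   9  49] [536. -21.  18.]
dark [380 228   6  41  66] [ 420. -317.   21.]
dark [207 236  16  16  79] [429. 145.  10.]
dark [346 238   3  23  24] [ 417. -219.   21.]
dark [  0 365   5   7  22] [252. 403. 529.]
scene cap [572.7   1.5 120.1] 115.2 123.0
scene ring1 [428.4 143.4  -0. ] -2.5 12.7
scene ring2 [ 6.426e+02 -2.033e+02 -3.000e-01] -5.5 3.7
scene coup [481.7 283.8  32.7] 27.6 39.5
scene tray [ 417.7 -276.1    4.5] 1.8 9.3
```

```bash
python3 - <<'E'
from h import *
pi=np.pi
C=(567,-2)
for i,(yaw,h) in enumerate([(pi,150),(pi/2,150),(-pi/2,150)]):
    p,X=look(C,120,yaw,h=h)
    s=sensors.read_state()
    for nm,r,a,b in (("cap",30,114,127),("disc",45,20,29),("block",80,14,21.5)):
        m=near(X,C,r,a,b); print(i,nm,mid(X[m]), X[m].mean(0).round(1))
    m=near(X,C,80,14,30); print(cv2.minAreaRect(X[m][:,:2].astype(np.float32)))
    save(p,f"w_col{i}"); print(np.round(s["q"],2),s["t"])
E
```

```text
0 cap [565.3, 1.4, 17.9, 898.0, 120.2] [564.6   1.1 120.1]
0 disc [562.4, 3.1, 42.0, 931.0, 24.1] [555.1   1.   24.1]
0 block [571.9, 0.7, 73.8, 2998.0, 18.1] [559.9   0.9  18.1]
((580.49853515625, 0.06804275512695312), (99.91950988769531, 130.24668884277344), 85.28404998779297)
[-0.16  0.18  1.55  0.    1.42 -1.73] 2.5
1 cap [566.2, 1.2, 17.9, 893.0, 120.1] [566.3   1.9 120.1]
1 disc [564.0, -3.8, 42.8, 932.0, 24.2] [566.7  11.4  24.2]
1 block [573.1, 1.4, 73.4, 3085.0, 18.1] [570.7   9.6  18. ]
((581.40673828125, -0.007320404052734375), (99.84638214111328, 130.0662384033203), 85.09178924560547)
[-0.16  0.18  1.55  0.    1.42 -0.16] 4.15
2 cap [566.1, 1.3, 18.0, 901.0, 120.2] [566.3   2.  120.1]
2 disc [566.2, -3.1, 43.1, 938.0, 24.2] [566.7  11.5  24.2]
2 block [573.4, 1.3, 73.5, 3058.0, 18.1] [570.8   9.4  18.1]
((581.3721313476562, -0.07281494140625), (99.90807342529297, 130.1849822998047), 85.21723175048828)
[-0.16  0.18  1.55 -0.    1.42 -0.16] 4.65
```

View pics/w_col0.png

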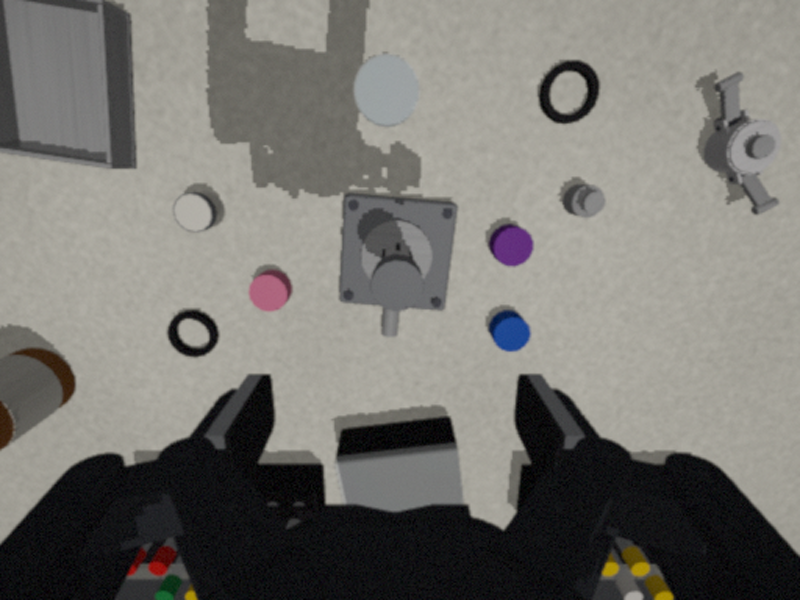

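The wrist view puts the cap at (397,280) on the column, axis about (565.7, 1.3) and top at z = 120. Rings, petri, jar and coupler are clear of it. Next I move the cap to the tray.

```bash
python3 - <<'E'
from h import *
pi=np.pi; R=rot(pi/2)
f=np.load("top0.npz"); _,X=cloud("top",(f["p"],f["d"])); m=near(X,(420,-273),90,28,40); r=cv2.minAreaRect(X[m][:,:2].astype(np.float32)); print("tray",r)
T=r[0]
C=(565.9,1.3)
ctrl.gripper_to(60,30)
ctrl.move_l([*C,180],R); print(ctrl.move_l([*C,127],vel=60,threshold=8))
ctrl.gripper_to(20,30); s=sensors.read_state(); print("w",s["grip_width"],np.round(s["force"],1),s["t"])
ctrl.move_l([*C,190],vel=80)
ctrl.hold(.2); s=sensors.read_state(); print("w",s["grip_width"])
ctrl.move_l([T[0],T[1],190],vel=250)
ctrl.move_l([T[0],T[1],60],vel=120)
print(ctrl.move_l([T[0],T[1],33],vel=30,threshold=4)); s=sensors.read_state(); print(np.round(s["eef_pos"],1),s["grip_width"])
ctrl.gripper_to(55); ctrl.move_l([T[0],T[1],150],vel=150)
p,X=look(C,116,pi/2,h=150)
print("core",mid(X[near(X,(565,1),20,110,120)]))
save(p,"w_core")
p,X2=cloud("top"); m=near(X2,T,45,18,33); print("cap",mid(X2[m])); 
s=sensors.read_state();print(s["t"])
E
```

```text
tray ((426.7297058105469, -270.9413757324219), (101.66676330566406, 119.95166778564453), 81.99398803710938)
False
w 34.678315023793644 [-0.3  0.6  2.4] 7.15
w 34.75123932541927
True
[ 426.4 -270.6   33.8] 34.876552809629665
core [566.3, 1.0, 12.8, 444.0, 115.5]
cap [427.7, -270.7, 18.0, 138.0, 25.8]
14.5333
```

View pics/w_core.png

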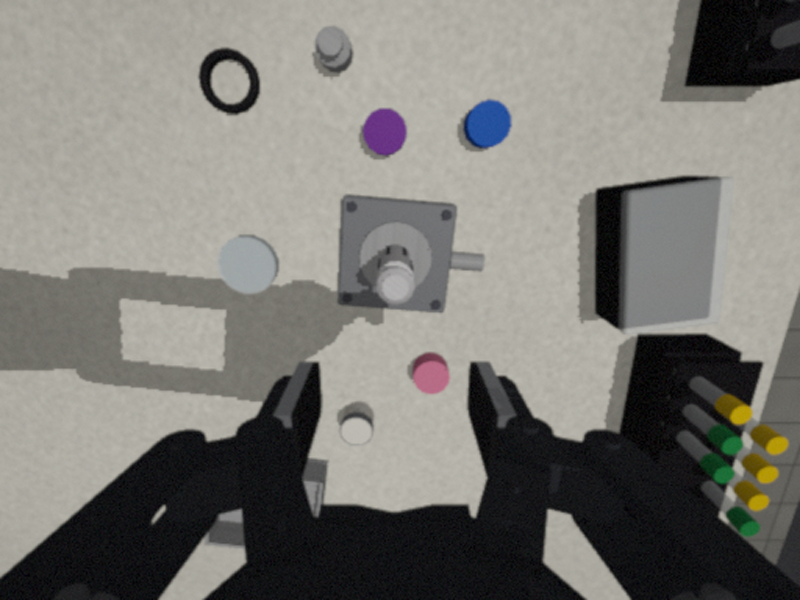

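The cap is in the tray and the bare core shows at (395,283). Core axis is (566.3, 1.0). Now the first ring.

```bash
cat >> h.py <<'E'
def find_ring(xy,yaw=np.pi/2):
    p,X=look(xy,5,yaw,h=150)
    m=near(X,xy,75,5,15)&(p.max(-1)<70)
    n,l,st,_=cv2.connectedComponentsWithStats(m.astype(np.uint8)); i=1+st[1:,4].argmax()
    return p,mid(X[l==i])
def do_ring(xy,core):
    R=rot(np.pi/2); ctrl.gripper_to(75,30)
    p,r=find_ring(xy); p,r=find_ring(r[:2]); print("ring",r)
    x,y=r[:2]; ctrl.gripper_to(58,25)
    ctrl.move_l([x,y,50],R,vel=150)
    hit=ctrl.move_l([x,y,23],vel=20,threshold=5); s=sensors.read_state(); z=s["eef_pos"][2]; print("touch",hit,z,np.round(s["force"],1))
    z+=2.5; ctrl.move_l([x,y,z],vel=20); ctrl.gripper_to(40,25); s=sensors.read_state(); print("w",s["grip_width"])
    ctrl.move_l([x,y,z+15],vel=50); ctrl.move_l([x,y,190],vel=200); s=sensors.read_state(); print("w",s["grip_width"],s["t"])
    ctrl.move_l([*core,190],vel=250); save(optics.grab_frame("wrist")[0],"w_ring%d"%s["t"])
    return z
E
python3 - <<'E'
from h import *
z=do_ring((429,144),(566.3,1.0)); print(z)
E
ls pics
```

```text
ring [430.7, 145.0, 23.5, 772.0, 9.9]
touch False 23.14104223729172 [-0.1  0.5 -0.8]
w 45.880256801670875
w 46.34167196367045 21.0833
25.64104223729172
scene0.png
top0.png
w_col0.png
w_col1.png
w_col2.png
w_core.png
w_ring21.png
```

```bash
cat >> h.py <<'E'
def drop_ring(core):
    ctrl.move_l([*core,150],vel=120)
    hit=ctrl.move_l([*core,77],vel=50,threshold=6); s=sensors.read_state(); print("hit",hit,np.round(s["eef_pos"],1),np.round(s["force"],1),s["grip_width"])
    if hit: return
    ctrl.gripper_to(58,25); ctrl.hold(.3); ctrl.move_l([*core,180],vel=150)
    p,X=look(core,60,np.pi/2,dy=40,h=190)
    save(p,"w_drop%d"%s["t"]); m=near(X,core,26,25,110)&(np.hypot(X[...,0]-core[0],X[...,1]-core[1])>15); print("on core",mid(X[m]),np.percentile(X[m][:,2],[5,95]).round(1),s["t"])
E
python3 - <<'E'
from h import *
drop_ring((566.3,1.0))
p,r=find_ring((648,-202)); print(r)
E
ls pics
```

```text
hit False [566.6   1.   77.4] [ 0.3  0.2 -0.9] 45.94141062790408
on core [567.3, 2.8, 25.0, 431.0, 33.8] [25.9 35. ] 24.1667
[675.9, -175.3, 23.3, 752.0, 10.0]
scene0.png
top0.png
w_col0.png
w_col1.png
w_col2.png
w_core.png
w_drop24.png
w_ring21.png
```

The first ring is seated, top at z ≈ 34. The second ring has been knocked from (648,-202) to (676,-175), so I take it at its new place.

```bash
python3 - <<'E'
from h import *
c=(566.3,1.0)
z=do_ring((675.9,-175.3),c)
if sensors.read_state()["grip_width"]>43: drop_ring(c)
p,X=look((478,285),35,np.pi/2,h=160); save(p,"w_coup")
m=near(X,(478,285),80,20,60); P=X[m]
print("boss",mid(P[(P[:,2]>36.5)&(np.hypot(P[:,0]-478,P[:,1]-285)<25)]), "shelltop",mid(P[(P[:,2]>30)&(P[:,2]<34)&(np.hypot(P[:,0]-478,P[:,1]-285)<25)]),sensors.read_state()["t"])
np.savez("coup.npz",p=p,X=X)
E
ls pics
```

```text
ring [676.1, -175.4, 23.4, 743.0, 9.9]
touch False 23.231054797781585 [-0.3  0.9 -1. ]
w 46.05990814180804
w 46.24155697820283 33.45
hit False [566.6   0.9  77.4] [ 0.3 -1.3 -0.7] 46.05230053187617
on core [566.3, 0.9, 25.9, 534.0, 43.5] [26.6 45.1] 36.575
boss [474.7, 290.0, 8.8, 217.0, 40.2] shelltop [474.7, 289.6, 20.8, 810.0, 32.1] 39.9333
scene0.png
top0.png
w_col0.png
w_col1.png
w_col2.png
w_core.png
w_coup.png
w_drop24.png
w_drop36.png
w_ring21.png
w_ring33.png
```

View pics/w_coup.png

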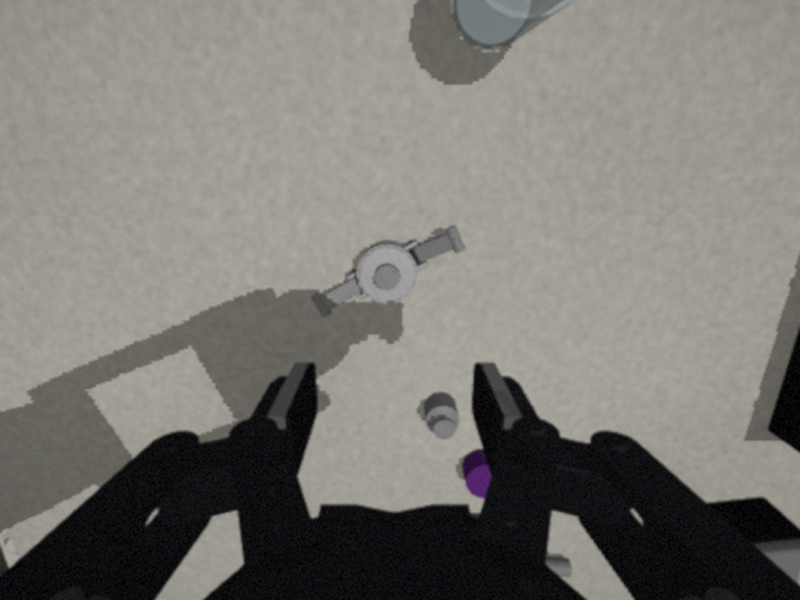

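The rings are stacked, top at z ≈ 45. In this view the coupler is at (387,270), with its arms toward (455,238) and (325,300). Next I get its yaw, then grip across its free sides.

```bash
cat >> h.py <<'E'
def coupler(X,xy,base=0):
    m=near(X,xy,80,base+16,base+50); P=X[m]
    d=lambda c:np.hypot(P[:,0]-c[0],P[:,1]-c[1])
    sh=mid(P[(P[:,2]>base+30)&(P[:,2]<base+34)&(d(xy)<25)]); c=np.array(sh[:2])
    bo=mid(P[(P[:,2]>base+37)&(d(c)<14)])
    c2=np.array(bo[:2]); Q=P[(d(c2)>30)&(d(c2)<62)&(P[:,2]>base+18)]; v=Q[:,:2]-c2
    a=np.arctan2(v[:,1],v[:,0]); yaw=np.angle(np.exp(2j*a).sum())/2
    e=v@np.array([np.cos(yaw),np.sin(yaw)]); w=v@np.array([-np.sin(yaw),np.cos(yaw)])
    print("shell",sh,"boss",bo,"yaw",round(np.degrees(yaw),1),"ends",e.min().round(1),e.max().round(1),
      "tip z",Q[e>48][:,2].mean().round(1),Q[e<-48][:,2].mean().round(1),"lat",w[e>0].mean().round(1),w[e<0].mean().round(1))
    return c2,yaw
E
python3 - <<'E'
from h import *
f=np.load("coup.npz"); c,yaw=coupler(f["X"],(474.7,290))
s=sensors.read_state()
for k in (0,np.pi):
    q=ctrl.solve_ik([*c,60],rot(yaw+k)); print(q)
# second view with the tool turned for the grasp
p,X=look(c,35,yaw,h=160); c,yaw=coupler(X,c); 
p,X=look(c,35,yaw+.6,h=160); coupler(X,c); print(np.round(sensors.read_state()["q"],2))
E
```

```text
shell [474.7, 289.9, 21.1, 841.0, 32.1] boss [474.7, 290.0, 8.8, 215.0, 40.2] yaw 27.4 ends -58.5 56.6 tip z 29.9 23.6 lat 0.3 0.4
[ 3.92817796e-01  4.07467857e-01  1.73501931e+00 -4.44089210e-16
  9.99105490e-01  1.48504409e+00]
[ 3.92817796e-01  4.07467857e-01  1.73501931e+00 -4.44089210e-16
  9.99105490e-01 -1.65654856e+00]
shell [474.7, 289.3, 21.2, 824.0, 32.1] boss [475.0, 289.2, 9.0, 209.0, 40.1] yaw 27.3 ends -58.6 56.2 tip z 30.1 23.5 lat 0.1 0.1
shell [474.7, 289.7, 21.2, 845.0, 32.0] boss [474.7, 289.5, 9.0, 213.0, 40.2] yaw 27.5 ends -59.0 56.9 tip z 30.0 23.6 lat 0.3 0.4
[0.39 0.22 1.65 0.   1.26 0.89]
```

```bash
python3 - <<'E'
from h import *
c=(474.8,289.5); yaw=np.radians(27.4); R=rot(yaw); core=(566.3,1.0)
ctrl.gripper_to(60,60)
ctrl.move_l([*c,100],R,vel=120); print(ctrl.move_l([*c,28],vel=40,threshold=6))
ctrl.gripper_to(25,60); s=sensors.read_state(); zg=s["eef_pos"][2]; print("w",s["grip_width"],zg,np.round(s["force"],1))
ctrl.move_l([*c,60],vel=50); ctrl.move_l([*c,200],vel=150); s=sensors.read_state(); print("w",s["grip_width"],s["t"])
R2=rot(np.radians(-5))
ctrl.move_l([*core,200],R2,vel=150); ctrl.hold(.3); f0=np.array(sensors.read_state()["force"])
ctrl.move_l([*core,zg+98],vel=80)
hit=ctrl.move_l([*core,zg+87],vel=15,threshold=8); s=sensors.read_state()
print("hit",hit,np.round(s["eef_pos"],1),"dz",s["eef_pos"][2]-zg,np.round(np.array(s["force"])-f0,1),np.round(s["wrist_torque"],2),s["grip_width"],s["t"])
E
```

```text
False
w 38.512792020049524 28.577936991365945 [-0.2 -1.   3.4]
w 38.82611483423114 47.3833
hit True [566.3   1.  118.6] dz 89.97749478983388 [-0.2  0.5  7. ] [ 0.03  0.08 -0.01] 38.73839222265158 51.4833
```

Contact came exactly at the seated height (90.0 mm above the grasp height). I release it and look from two turns.

```bash
python3 - <<'E'
from h import *
core=(566.3,1.0)
ctrl.gripper_to(60); ctrl.move_l([*core,190],vel=100)
for yaw in (85,20,85):
    p,X=look(core,125,np.radians(yaw),dy=-10 if yaw==85 else 0,h=160); c,y=coupler(X,core,90)
save(p,"w_seat"); print(sensors.read_state()["t"])
m=near(X,c,19,120,124); P=X[m]; A=np.c_[P[:,:2]-c,np.ones(len(P))]; print("tilt",np.degrees(np.linalg.lstsq(A,P[:,2],rcond=None)[0][:2]).round(2))
E
```

```text
shell [565.9, 1.8, 21.1, 865.0, 122.0] boss [566.0, 1.6, 8.9, 217.0, 130.1] yaw -5.0 ends -59.3 56.3 tip z 119.9 113.5 lat 0.5 0.6
shell [565.9, 1.1, 21.0, 833.0, 122.0] boss [566.0, 1.1, 8.9, 212.0, 130.1] yaw -5.0 ends -58.8 56.5 tip z 120.1 113.5 lat 0.2 0.2
shell [565.8, 1.7, 21.1, 863.0, 122.0] boss [565.9, 1.7, 8.9, 219.0, 130.2] yaw -5.0 ends -58.8 56.5 tip z 120.0 113.6 lat 0.4 0.5
57.0083
tilt [0.13 0.05]
```

View pics/w_seat.png

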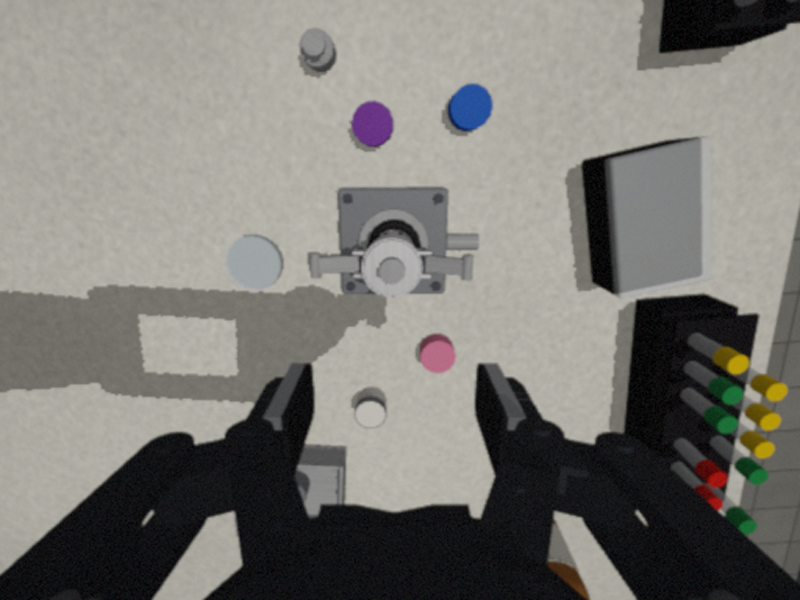

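The coupler is seated level (tilt about 0.1°), centre (566.0, 1.5), yaw −5°, both arms raised at (315,265) and (468,267). Next, with the open jaws along the arms, I push both down in one stroke and then close them home.

```bash
python3 - <<'E'
from h import *
c=(566.0,1.4); R=rot(np.radians(85))
ctrl.gripper_to(85,60); s=sensors.read_state(); f0=np.array(s["force"]); print(s["grip_width"])
ctrl.move_l([*c,150],R,vel=120)
z=140
while z>=88:
    hit=ctrl.move_l([*c,z],vel=40,threshold=30); s=sensors.read_state(); print(z,hit,np.round(np.array(s["force"])-f0,1),s["eef_pos"][2].round(1) if hasattr(s["eef_pos"][2],"round") else s["eef_pos"][2])
    if hit: break
    z-=13
if not hit:
    ctrl.gripper_to(44,60); s=sensors.read_state(); print("w",s["grip_width"],np.round(np.array(s["force"])-f0,1),s["t"])
E
```

```text
85.0822896178597
140 False [0.  0.2 0.7] 139.6
127 False [0.1 1.8 0.3] 126.7
114 False [2.  0.6 5.9] 115.3
101 False [-0.1  0.6  6. ] 101.8
88 False [0.7 1.1 3.7] 88.3
w 49.98540922261079 [-0.7  0.5  7.6] 61.375
```

The jaws closed to 50.0 mm. They read about 1.5 mm short on known parts, so that matches the 52 mm home span. Open, withdraw and check.

```bash
python3 - <<'E'
from h import *
c=np.array((566.0,1.4))
ctrl.gripper_to(85); ctrl.move_l([*c,200],vel=100)
ims=[]
for dy,yaw in ((0,85),(120,85),(-130,85)):
    p,X=look(c,100,np.radians(yaw),dy=dy,h=150 if dy==0 else 110)
    th=np.radians(-5); v=X[...,:2]-c; e=v@[np.cos(th),np.sin(th)]; w=v@[-np.sin(th),np.cos(th)]
    for sg in (1,-1):
        m=(np.abs(w)<14)&(e*sg>15)&(e*sg<70)&(X[...,2]>58)&(X[...,2]<119); q=e[m]*sg; z=X[...,2][m]
        print(dy,sg,m.sum(),"maxr",np.percentile(q,[50,98]).round(1) if m.sum() else None,"z",np.percentile(z,[2,98]).round(0) if m.sum() else None, "r lo z",np.median(q[z<85]).round(1) if (z<85).any() else None)
    m=near(X,c,20,118,134); P=X[m]; print(mid(P[P[:,2]<125]))
    ims.append(p)
save(np.vstack([ims[1][60:330,100:400],ims[2][60:330,100:400]]),"w_home")
s=sensors.read_state();print(s["t"])
p,X=cloud("top"); save(p,"top_end",(60,80,460,380)); print("cap",mid(X[near(X,(427,-271),45,18,33)]))
E
```

```text
0 1 171 maxr [23.7 28.1] z [ 71. 111.] r lo z 22.9
0 -1 180 maxr [23.1 27.6] z [ 71. 111.] r lo z 22.1
[566.0, 1.4, 20.0, 985.0, 122.1]
120 1 351 maxr [22.8 28.1] z [ 70. 117.] r lo z 22.2
120 -1 364 maxr [22.2 27.7] z [ 70. 117.] r lo z 22.1
[565.9, 2.2, 19.7, 630.0, 122.1]
-130 1 343 maxr [23.5 28. ] z [ 71. 117.] r lo z 23.1
-130 -1 257 maxr [24.  27.9] z [ 70. 111.] r lo z 23.1
[566.0, 1.4, 20.0, 2259.0, 122.2]
65.7083
cap [0.0, 0.0, 0.0, 0.0, nan]
  return _methods._mean(a, axis=axis, dtype=dtype,
  ret = ret.dtype.type(ret / rcount)
```

View pics/w_home.png

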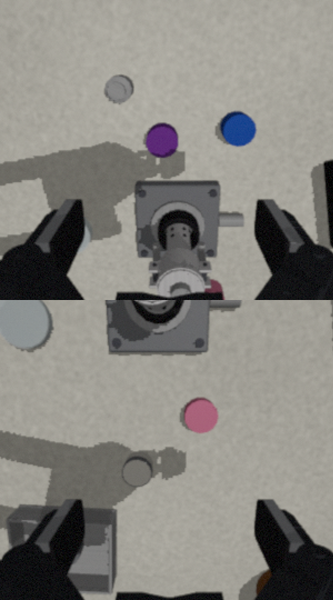

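View pics/top_end.png

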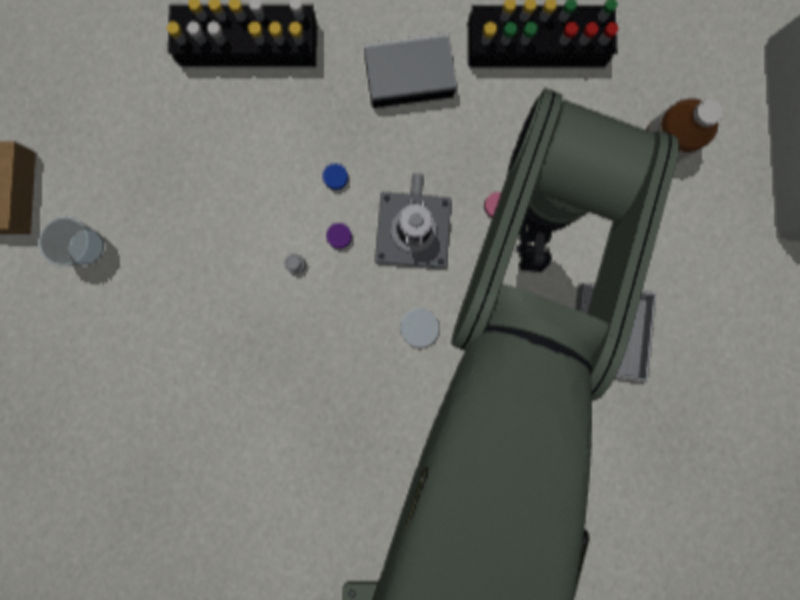

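Both arms hang down along the shell, symmetric to within measurement noise. The robot hid the tray in the top view, so I move clear and check once more, including for missed rings.

```bash
python3 - <<'E'
from h import *
c=np.array((566.0,1.4)); th=np.radians(-5)
ctrl.move_l([566,-129,260],vel=150)
p,X=look(c,100,np.radians(175),dx=-75,h=150)
v=X[...,:2]-c; e=v@[np.cos(th),np.sin(th)]; w=v@[-np.sin(th),np.cos(th)]
for s in (1,-1):
    m=(np.abs(w)<11)&(e*s>15)&(e*s<70)&(X[...,2]>60)&(X[...,2]<88); print("arm low",s,m.sum(),np.percentile(e[m]*s,[5,50,95]).round(1) if m.any() else None)
ctrl.move_ptp([260,512,256],rot(np.radians(153))); 
p,X=cloud("top"); save(p,"top_end2",(60,80,460,380)); print("cap",mid(X[near(X,(427,-271),42,18,33)]),sensors.read_state()["t"])
E
```

```text
arm low 1 0 None
arm low -1 99 [23.1 26.4 27.3]
cap [427.8, -270.9, 18.2, 142.0, 26.0] 69.8
```

View pics/top_end2.png

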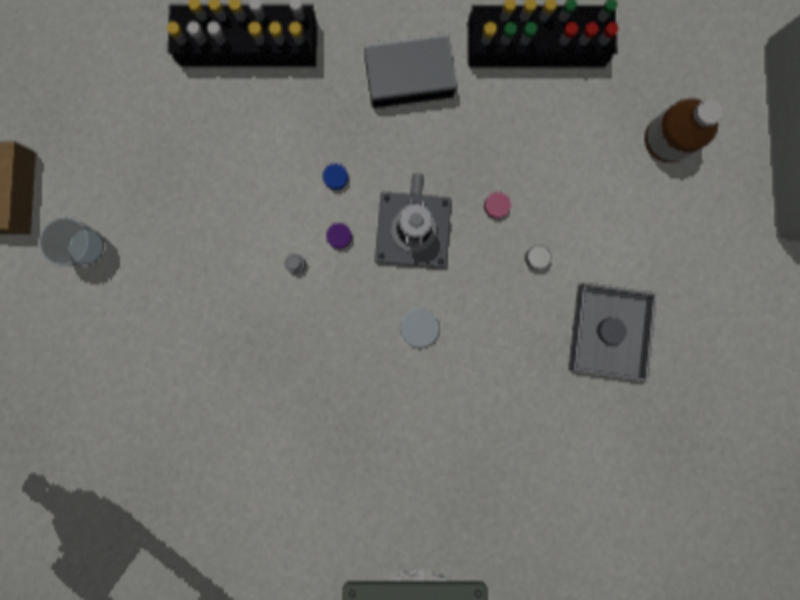

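The cap lies in the tray at (612,331), no loose rings remain, and the bystanders are in place. The −x arm's outer face measures 26.4 mm from the axis, against 26 mm for home.

```bash
python3 -c "
from plant import ctrl; ctrl.finish_job()"
```

```text
the job is handed in; nothing more can be done
```

The job is done and was handed in at about 70 s on the robot's clock. The system gives no verdict, so the result rests on the checks below.

- **Cap:** it is in the steel tray, at about (428, -271).
- **Rings:** I found two on the bench and put both over the core; the stack top measured about 45 mm. One had been knocked from (648, -202) to (676, -175) during the run, and I took it from its new place. No loose rings show in the last top view.
- **Coupler:** it was set down at exactly its seated height (90.0 mm rise). The later check showed its top face at 122.0 mm and level to about 0.1°.
- **Cam arms:** I pushed both down in one stroke of the open jaws, then closed the jaws on them. They closed to a reading of 50.0 mm, which matches the 52 mm home span because the gripper reads about 1.5 mm short on known parts. The −x arm stood slightly lower than the +x arm before the push.
- **Bystanders and coloured caps:** I saw no movement in the last top view.

**Checks that failed or were partial:**
- The −x arm's outer face measured 26.4 mm from the axis (26 mm is home). My last view did not show the +x arm's outer face, so for that arm I rely on the jaw width and on three earlier views that agreed within about 2 mm side to side.
- The first check of the cap in the tray came back empty because the robot arm was hiding the tray. The repeat with the arm out of the way confirmed it.

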